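Hold a flanged bush ready over its studded housing at the press bench

TASK

Take the flanged bush with the oval two-hole flange out of the parts bin, carry it clear over the standing mandrels and stop with it over the housing that has two studs: upright, centred on the bore, its two holes in line with the studs and its flange about a centimetre above the stud tips, touching nothing there. Finish still gripping it, motionless in that place, so that I can check the fit-up before it goes down. Leave everything else where it stands.

Things in the scene. Friction and masses are not known exactly. Their poses are not given: they have to be found in the camera images.
- bush_center (a point): Wanted part: steel flanged bush, upright in the bin, 41 high, 0.24 kg. Bottom up: spigot 34 dia x 10; oval flange 80 x 46 x 9 thick, two 10 dia holes 28 either side of the axis; round boss 32 dia x 22, to be gripped from above. Point on the axis half-way up: flange underside 10.5 below it, flange top 1.5 below, boss top 20.5 above. z up; y along the flange, through both holes (half turn alike).
- housing_bore (a point): Target: grey cast housing with two studs, loose on the bench, 1.4 kg. Foot plate 62 x 128 x 12, body 56 x 88, top face 44.5 above the bench, round bore 37 dia, 12 deep. Two upright steel studs 8 dia, 28 either side of the bore, tips 18 above the top face. Point: centre of the bore's mouth, on the top face; z up, y the line through both studs.
- bin: Open grey parts bin, fixed to the bench: 280 (x) by 200 (y) outside, 55 high, walls and floor 5 thick. Origin at the centre of its underside, on the bench. Three parts stand in it in a row along its x axis, about 84 apart, in any order.
- stand: Wooden mandrel stand, fixed on the bench between bin and housings: 330 (x) by 70 (y) by 50 high, origin at the centre of its underside. Three steel mandrels stand upright in it, their tops up to 155 above the bench.
- round_bush_center (a point): Another flanged bush in the bin, not wanted: same heights and boss as the wanted one but a plain round flange 56 dia, without holes. Point half-way up (20.5).
- sleeve_center (a point): Plain steel sleeve in the bin, not wanted: 50 outside, 38 inside, 26 high. Point half-way up.
- other_housing_bore (a point): Another grey housing, not the target: square, foot 112 x 112 x 12, body 80 x 80, top face 44.5 high, bore 41 dia and four studs, tips 18 above the top face. Point at the centre of the bore's mouth.
- wrench: Steel open-ended spanner, 190 long, lying across in front of the housings, near the robot. Origin under its middle.
- mallet: Soft-faced mallet lying on the bench right of the housings: handle 24 dia, head 102 wide, about 240 long. Origin on the bench under the middle of its handle.
- mandrel0_center (a point): Steel mandrel, 20 dia x 128 long, standing loose in the stand (nearest the robot), its foot 15 above the bench. Point half-way up it.
- mandrel1_center (a point): Steel mandrel, 24 dia x 140 long, standing loose in the stand (middle), its foot 15 above the bench. Point half-way up it.
- mandrel2_center (a point): Steel mandrel, 26 dia x 134 long, standing loose in the stand (farthest from the robot), its foot 15 above the bench. Point half-way up it.

How it is judged:
By the outcome, as a careful person would: the job done as asked, in the order asked, and still so for the second after the job is handed in, while the arm keeps its last pose, push and grip.
It also fails if it takes over 40 s, if anything falls off the work surface, if the arm or the gripper's body presses on something with over 40 N, if the wrist force passes 120 N, or if a joint passes its speed limit or range.

ROBOT

A 6-joint arm with a two-finger parallel gripper is mounted at the origin on the work surface. World frame = base frame: x ahead of the robot, y to its left, z up, the work surface at z = 0. Lengths are in m, angles in rad, forces in N, time in s.
With the tool pointing down it reaches from about 0.3 to 0.875 m from the base axis. Payload 6.4 kg.
Tool frame: the origin (TCP) lies at the centre of the arm's flange, where the gripper is bolted on; the fingertips stand 173 mm ahead of it and the grasp point (between the pads) lies ctrl.grip_point_offset ahead of it (ctrl.grip_point_offset is the distance from the TCP to the grasp point, in m); z points along the fingers, y is the direction in which the jaws open and shut (so a half turn about z gives the same grasp; the last joint's range is limited). The gripper opens to 85 mm and grips with 20 to 120 N. Pads are 22 mm wide; open, the fingers measure 114 mm over their backs; the gripper's body (76 mm by 85 mm) begins 54 mm behind the grasp point. The pads swing forward as they close: fully open they stand 13 mm farther back than shut.
Start: joints at [1.109, 0.181, 1.607, -0, 1.354, -0.206], TCP at [0.145, 0.556, 0.405] pointing down, gripper open.
Joint ranges: [-2.99, 2.99], [-0.89, 2.07], [0.3, 2.58], [-1.14, 4.28], [0, 2.63], [-3.12, 3.12]. Speed limits (rad/s): [2.57, 2.57, 3.01, 3.14, 3.14, 3.14].

INTERFACE

Orientations are given as a unit quaternion [w, x, y, z].
In Python, from bench import ctrl, cams, boxes_of, landmark_of gives the robot as it stands.
- The arm moves only by the shell command python3 -m handwheel 'ROWS'. ROWS is JSON, a list of rows, each an object with "offset": the shift along the tool's x, y, z in m, a list of three; "spin": the turn about the tool's z in degrees; "grip": the opening, from 0 (shut) to 1 (fully open). A call has 1 to 20 rows; each row is the pose to reach, as a shift and turn from the pose commanded when the call began, along the tool's axes at that moment; what a row does not reach only later rows make up. A row lasts 1/8 s, in which the tool goes at most 62.5 mm and 10.7 degrees, less where a joint would pass 70% of its speed; a pose out of reach is approached as far as the arm can. A call with a gripper value outside its range is refused whole. The fingers move at their own pace and stop on an object; the grip force is fixed at half the most. Time passes only in rows, so rows that repeat a pose let the fingers close. It gives the time, the measured TCP pose, the force and the opening at its end, in the units of the state.
- ctrl.get_obs(): the state, without advancing time (a new reading comes with each control period).
- cams.camera(name): name is "side" or "top" or "wrist"; returns a dict with "color" (400x640x3 uint8, red, green, blue), "camera_matrix" (3x3 intrinsics, pixels), "view" (4x4, takes a point from world to camera coordinates); the wrist camera has in their place "tool_from_camera" (4x4, takes a point from camera to tool coordinates, whose origin is the TCP and whose axes are the flange's). Camera axes: x right, y up, looking along -z (the intrinsics and any distortion apply to the point x, -y, -z); pixel columns grow to the right and rows downward; lengths in m; the calibration is good to about 2 mm. A picture is of the moment at which its call begins: read the wrist's pose just before it. There is no depth.
- ctrl.hand_in(): hands the job in, once; it reports no verdict.
Trained networks look in a picture, given as the dict that the camera call returned (one of the last four; its "shot" number tells which), for a name from the list of things; names that differ only in an ending like _2 or _b are one class to them, and where a whole thing is asked for, a point or a joint stands for the part that bears it (a point fixed in the world has none). Each returns a list of dicts, best first, with "confidence" (0 to 1); they miss things now and then, are a little off and sometimes report something else, mostly with a low value. They report only what shows in the picture. A call takes as long as a camera call.
- boxes_of(picture, thing): "uv" ([column, row] in pixels, amid what is visible of it).
- landmark_of(picture, thing): "uv" ([column, row] in pixels: a listed point, or the origin of a listed thing).
The state is a dict: "time_s": time; "q": joint angles; "dq": joint speeds; "joint_efforts": joint torques, N m; "eef_pos": TCP position; "eef_rot": TCP orientation; "wrist_force": force on the tool from outside, world axes, zero at the start; "torque": the same for the moment, N m; "opening": opening from 0.0 (shut) to 1.0 (fully open).
Only numpy, scipy, OpenCV 4.12 (cv2) and the standard library are available. Lean on these libraries where they do the work, as an engineer would, in place of code of your own. Each camera call takes 0.05 s, during which the arm holds its last target.

## Working session

There is one attempt and no reset: what is moved stays moved. The work goes in short steps, Python scripts to look and compute and a shell command to move; the robot and the scene stay as the last step left them, time stands still between calls to the robot, and variables do not carry over. Pictures are saved under pics/ and viewed, and the job is handed in when it is done.

```bash
mkdir -p pics; ls
cat > h.py <<'E'
import numpy as np, cv2
from bench import ctrl, cams, boxes_of, landmark_of
from scipy.spatial.transform import Rotation as R
def T_tool(o):
    q=o['eef_rot'];T=np.eye(4);T[:3,:3]=R.from_quat([q[1],q[2],q[3],q[0]]).as_matrix();T[:3,3]=o['eef_pos'];return T
def shot(name,fn=None):
    o=ctrl.get_obs();p=cams.camera(name)
    if 'view' in p: W=np.linalg.inv(p['view'])
    else: W=T_tool(o)@p['tool_from_camera']
    if fn: cv2.imwrite('pics/'+fn,p['color'][:,:,::-1])
    return p,W
def ray(p,W,uv):
    d=p.get('distortion',None)
    n=cv2.undistortPoints(np.array([[uv]],float),np.array(p['camera_matrix']),None if d is None else np.array(d))[0,0]
    v=W[:3,:3]@np.array([n[0],-n[1],-1.]);return W[:3,3],v
def at_z(p,W,uv,z):
    c,v=ray(p,W,uv);return c+v*(z-c[2])/v[2]
def tri(rs):
    A=np.zeros((3,3));b=np.zeros(3)
    for c,v in rs:
        v=v/np.linalg.norm(v);P=np.eye(3)-np.outer(v,v);A+=P;b+=P@c
    return np.linalg.solve(A,b)
def proj(p,W,X):
    c=np.linalg.inv(W)@np.append(X,1);n=np.array([c[0],-c[1],-c[2]]);K=np.array(p['camera_matrix']);u=K@n;return u[:2]/u[2]
E
python3 - <<'E'
from h import *
print(ctrl.grip_point_offset)
o=ctrl.get_obs();print(o)
Z=dict(bush_center=.0255,round_bush_center=.0255,sleeve_center=.018,housing_bore=.0445,other_housing_bore=.0445,mandrel0_center=.079,mandrel1_center=.085,mandrel2_center=.082,bin=0,stand=0)
for n in ['top','side','wrist']:
    p,W=shot(n,n+'0.png');print(n,[k for k in p],W[:3,3].round(3), np.array(p['camera_matrix']).round(1).tolist())
    if 'distortion' in p: print(p['distortion'])
    for t,z in Z.items():
        for d in landmark_of(p,t)[:2]: print(t,np.round(d['uv'],1),round(d['confidence'],2),at_z(p,W,d['uv'],z).round(4))
E
```

```text
pics
0.1547
{'time_s': 0.0, 'q': array([ 1.10870850e+00,  1.81579624e-01,  1.60799728e+00, -2.30889590e-05,
        1.35376150e+00, -2.06297128e-01]), 'dq': array([-8.90185559e-04, -1.65568494e-03,  1.11160992e-03,  2.43788369e-05,
        2.31439648e-03,  5.51678047e-04]), 'joint_efforts': array([-8.44942565e-05, -4.44870651e+01, -3.51335049e+01, -3.03060915e-04,
        9.25391971e-03,  1.55042204e-05]), 'eef_pos': array([0.14535518, 0.55607359, 0.40376736]), 'eef_rot': array([-2.75660403e-04,  1.27544444e-01,  9.91832472e-01, -8.28279798e-04]), 'wrist_force': array([0.09251921, 0.54074452, 0.03286054]), 'torque': array([-0.0102344 , -0.00733382, -0.04224743]), 'opening': 1.0002377182326694}
top ['color', 'camera_matrix', 'view', 'shot'] [ 0.412 -0.085  1.423] [[477.7, 0.0, 316.2], [0.0, 477.7, 199.4], [0.0, 0.0, 1.0]]
bush_center [185.1 207.5] 0.75 [0.4897 0.2955 0.0255]
round_bush_center [198.3 236. ] 0.84 [0.4056 0.2575 0.0255]
sleeve_center [178.6 181.4] 0.45 [0.5677 0.3164 0.018 ]
housing_bore [179.9 180.9] 0.55 [0.5662 0.305  0.0445]
other_housing_bore [359.9 152.7] 0.85 [ 0.
[... 613 characters left out ...]
nter [250.9 150.1] 0.48 [0.5668 0.2981 0.018 ]
sleeve_center [213.1 171. ] 0.47 [0.415 0.276 0.018]
housing_bore [348.4 259.6] 0.64 [ 0.4729 -0.2766  0.0445]
other_housing_bore [382.7 219.4] 0.55 [ 0.6378 -0.2278  0.0445]
mandrel0_center [260.9 195.6] 0.49 [0.4245 0.0199 0.079 ]
mandrel1_center [305.5 176.7] 0.73 [0.5629 0.0036 0.085 ]
mandrel1_center [407.5 327.4] 0.72 [ 0.4158 -0.5126  0.085 ]
mandrel2_center [342.8 164.6] 0.78 [ 0.6838 -0.0163  0.082 ]
bin [230.3 164.7] 0.77 [ 0.4842  0.2938 -0.    ]
stand [303.3 202.7] 0.88 [ 0.5495 -0.0006  0.    ]
wrist ['color', 'camera_matrix', 'tool_from_camera', 'shot'] [0.072 0.575 0.374] [[347.9, 0.0, 318.2], [0.0, 347.9, 198.8], [0.0, 0.0, 1.0]]
```

Run:
```python
import cv2
for n,(x,y,w,h) in dict(top=(140,100,270,200),side=(180,100,270,200)).items():
    i=cv2.imread(f'pics/{n}0.png');cv2.imwrite(f'pics/{n}0z.png',cv2.resize(i[y:y+h,x:x+w],(780,578),interpolation=cv2.INTER_CUBIC))
```

```text
(no output)
```

View pics/top0.png

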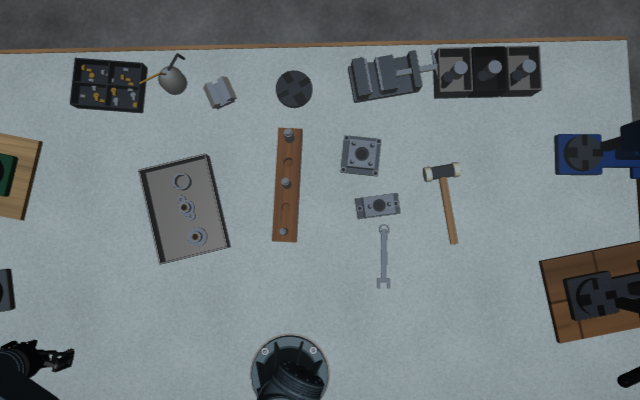

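View pics/top0z.png

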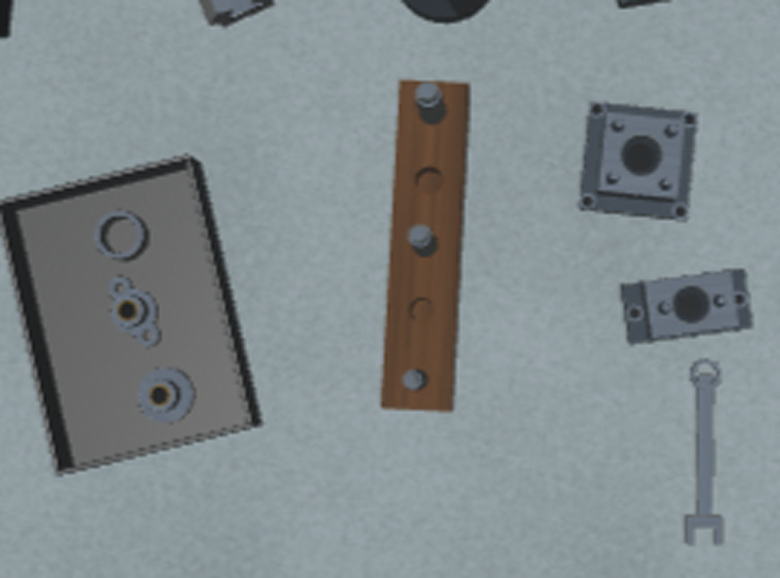

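View pics/side0z.png

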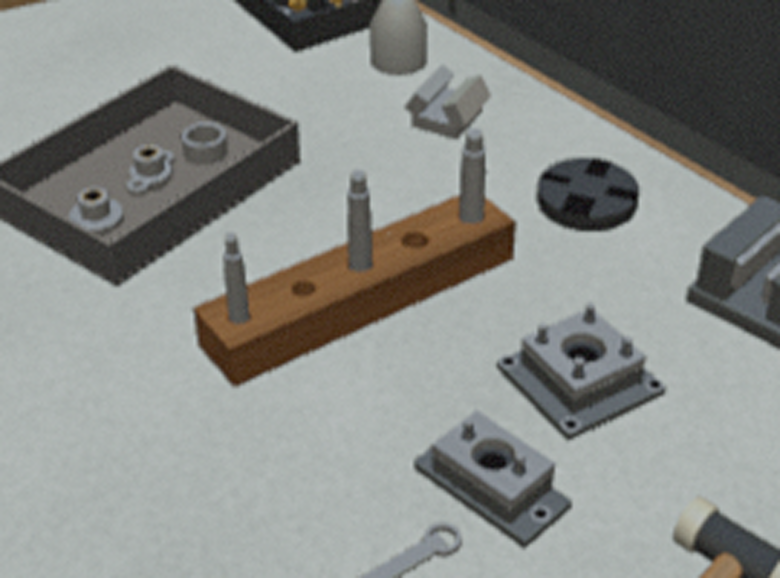

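The top view (zoomed) shows the oval bush in the middle of the bin, at about (185,207). The round bush is below it and the sleeve above it. The two-stud housing is at about (379,205), the lower of the two housings, and the networks missed it in the top view. Next I'll measure yaws and offsets.

```bash
cat >> h.py <<'E'
def totool(o,X): 
    return (np.linalg.inv(T_tool(o))@np.append(X,1))[:3]
E
python3 - <<'E'
from h import *
p,W=shot('top');s,Ws=shot('side');w,Ww=shot('wrist')
zf=lambda u,v:(140+u*270/780,100+v*200/578)
a,b=[at_z(p,W,zf(*u),.024) for u in [(120,285),(150,336)]]
print('bush holes',a,b,np.linalg.norm(a-b),np.degrees(np.arctan2(*(a-b)[1::-1])))
a,b=[at_z(p,W,zf(*u),.0625) for u in [(665,308),(720,300)]]
print('studs',a,b,(a+b)/2,np.linalg.norm(a-b),np.degrees(np.arctan2(*(a-b)[1::-1])))
print('bore top',at_z(p,W,zf(690,304),.0445))
zs=lambda u,v:(180+u*270/780,100+v*200/578)
a,b=[at_z(s,Ws,zs(*u),.0625) for u in [(469,427),(519,460)]]
print('studs side',a,b,(a+b)/2,np.linalg.norm(a-b),np.degrees(np.arctan2(*(a-b)[1::-1])))
print(np.round(w['tool_from_camera'],3).tolist())
o=ctrl.get_obs();print('bush in tool',totool(o,[.491,.299,.0255]))
# yaw vs joints
E
```

```text
bush holes [0.51611847 0.30623221 0.024     ] [0.46364736 0.27608485 0.024     ] 0.06051513436715846 29.8795949286124
studs [ 0.47818546 -0.24199634  0.0625    ] [ 0.48483954 -0.29652512  0.0625    ] [ 0.4815125  -0.26926073  0.0625    ] 0.05493327432621216 96.95733782678016
bore top [ 0.48248292 -0.26918902  0.0445    ]
studs side [ 0.47578201 -0.25068556  0.0625    ] [ 0.48258369 -0.30419211  0.0625    ] [ 0.47918285 -0.27743883  0.0625    ] 0.053937124685707036 97.24450379504505
[[0.002, 0.955, 0.298, 0.076], [1.0, -0.001, -0.001, -0.0], [-0.0, 0.298, -0.955, 0.031], [0.0, 0.0, 0.0, 1.0]]
bush in tool [-0.39938771 -0.16150102  0.37919453]
```

View pics/wrist0.png

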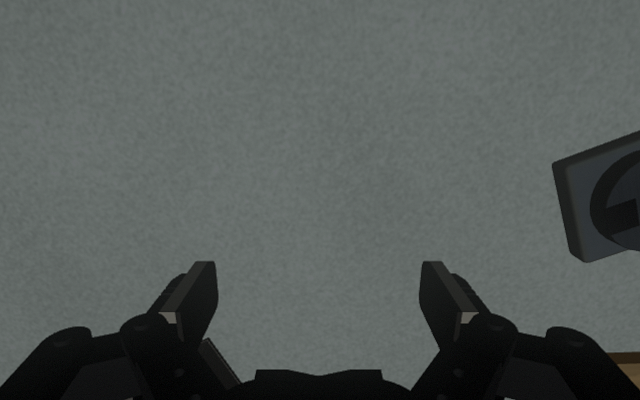

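```bash
python3 -m handwheel '[{"offset":[-0.06,-0.025,0],"spin":-10,"grip":0.7},{"offset":[-0.12,-0.05,0],"spin":-20,"grip":0.7},{"offset":[-0.18,-0.075,0.02],"spin":-30,"grip":0.7},{"offset":[-0.24,-0.1,0.04],"spin":-40,"grip":0.7},{"offset":[-0.3,-0.125,0.06],"spin":-45,"grip":0.7},{"offset":[-0.35,-0.145,0.08],"spin":-45,"grip":0.7},{"offset":[-0.398,-0.163,0.1],"spin":-45,"grip":0.7},{"offset":[-0.398,-0.163,0.1],"spin":-45,"grip":0.7},{"offset":[-0.398,-0.163,0.1],"spin":-45,"grip":0.7},{"offset":[-0.398,-0.163,0.1],"spin":-45,"grip":0.7}]'
python3 - <<'E'
from h import *
p,W=shot('wrist','wrist1.png')
o=ctrl.get_obs();print(o['eef_pos'],o['time_s'],np.abs(o['dq']).max())
for t,z in dict(bush_center=.0255,round_bush_center=.0255,sleeve_center=.018).items():
    for d in landmark_of(p,t)[:2]: print(t,np.round(d['uv'],1),round(d['confidence'],2),at_z(p,W,d['uv'],z).round(4))
E
```

```text
time_s: 3.05
eef_pos: [0.4889, 0.2983, 0.3049]
eef_rot: [-0.0, -0.262, 0.965, 0.0]
wrist_force: [-0.0, 0.7, 0.6]
opening: 0.698
[0.48864537 0.29864599 0.30513917] 3.1 0.008516384304280734
bush_center [311.  192.3] 0.83 [0.4887 0.2917 0.0255]
round_bush_center [332.6  69.2] 0.57 [0.407  0.2611 0.0255]
sleeve_center [277.1 279.1] 0.64 [0.57   0.3061 0.018 ]
```

View pics/wrist1.png

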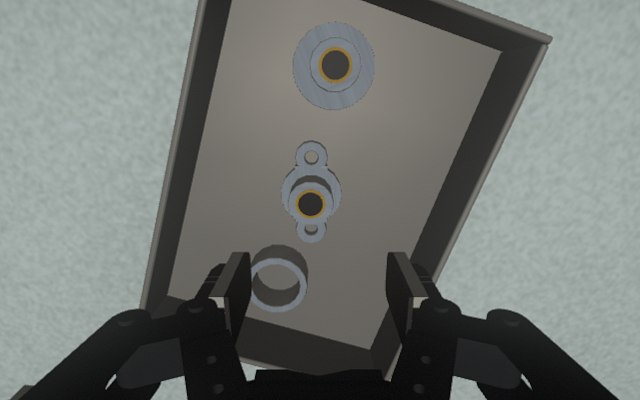

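Run:
```python
from h import *
i=cv2.imread('pics/wrist1.png');cv2.imwrite('pics/w1z.png',cv2.resize(i[130:255,250:375],(600,600),interpolation=cv2.INTER_CUBIC))
```

```text
(no output)
```

View pics/w1z.png

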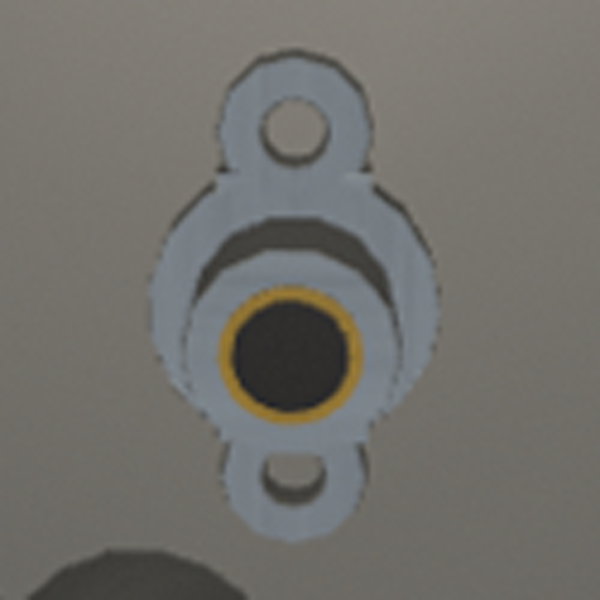

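Run:
```python
from h import *
p,W=shot('wrist');o=ctrl.get_obs()
f=lambda u,v:((u+.5)/4.8+250-.5,(v+.5)/4.8+130-.5)
g=lambda n,u,v,z:print(n,at_z(p,W,f(u,v),z).round(4),totool(o,at_z(p,W,f(u,v),z)).round(4))
g('boss',292,353,.046);g('hole',295,131,.024);g('tipbot',293,540,.024);g('tiptop',295,55,.024);g('L',152,305,.024);g('R',438,305,.024)
g('bl',185,345,.046);g('br',402,345,.046)
t,Wt=shot('top'); 
for X in ([.4915,.299,.046],): print(proj(t,Wt,np.array(X)), proj(p,W,np.array(X)))
```

```text
boss [0.4905 0.2932 0.046 ] [ 0.0014 -0.0056  0.2592]
hole [0.4661 0.2791 0.024 ] [ 0.0296 -0.0055  0.2812]
tipbot [0.5246 0.3128 0.024 ] [-0.0379 -0.0061  0.2813]
tiptop [0.4562 0.2733 0.024 ] [ 0.0411 -0.0054  0.2812]
L [0.5012 0.2736 0.024 ] [ 0.0021 -0.028   0.2812]
R [0.4785 0.3122 0.024 ] [0.0022 0.0168 0.2812]
bl [0.4972 0.2794 0.046 ] [ 0.0026 -0.021   0.2592]
br [0.4814 0.3063 0.046 ] [0.0026 0.0102 0.2592]
[181.94586185 206.5567509 ] [316.85279911 208.38205596]
```

```bash
python3 -m handwheel '[{"offset":[0.002,-0.0055,0.03],"spin":0,"grip":0.7},{"offset":[0.002,-0.0055,0.06],"spin":0,"grip":0.7},{"offset":[0.002,-0.0055,0.08],"spin":0,"grip":0.7},{"offset":[0.002,-0.0055,0.095],"spin":0,"grip":0.7},{"offset":[0.002,-0.0055,0.105],"spin":0,"grip":0.7},{"offset":[0.002,-0.0055,0.105],"spin":0,"grip":0.7},{"offset":[0.002,-0.0055,0.105],"spin":0,"grip":0.7}]'
python3 - <<'E'
from h import *
p,W=shot('wrist','wrist2.png');shot('side','side2.png')
o=ctrl.get_obs();print(o['eef_pos'],o['wrist_force'])
i=cv2.imread('pics/side2.png');cv2.imwrite('pics/side2z.png',cv2.resize(i[80:200,170:320],(750,600),interpolation=cv2.INTER_CUBIC))
E
```

```text
time_s: 4.22
eef_pos: [0.4907, 0.2924, 0.2004]
eef_rot: [0.001, -0.262, 0.965, 0.0]
wrist_force: [-0.7, -0.2, -0.9]
opening: 0.702
[0.49073316 0.29231084 0.20052492] [0.45195249 0.57436117 0.17655375]
```

View pics/wrist2.png

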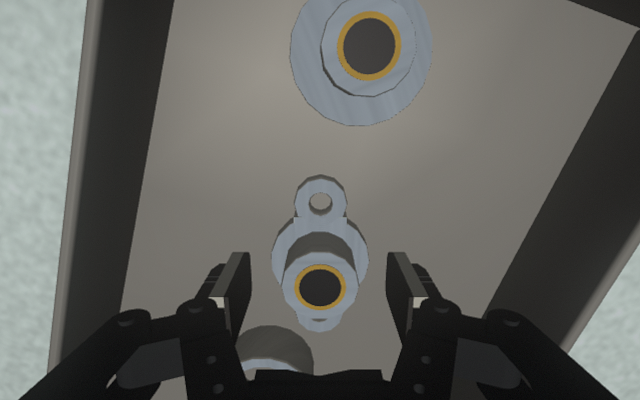

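View pics/side2z.png

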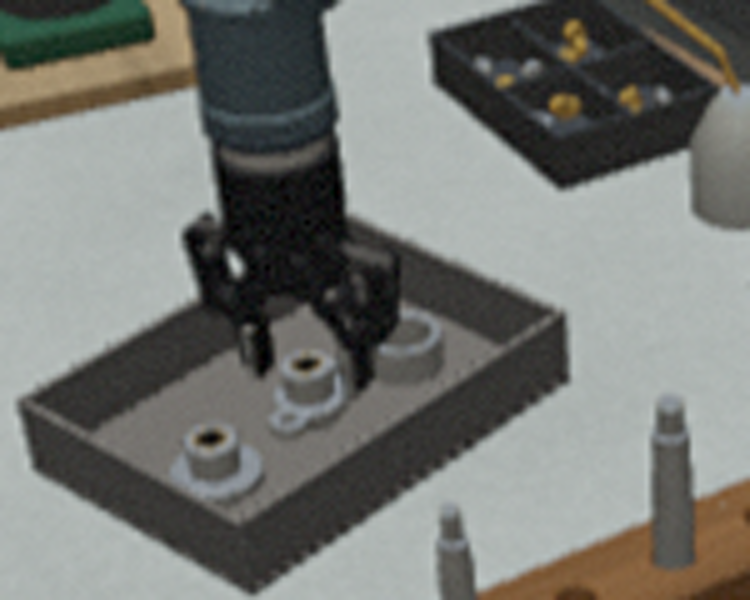

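Boss top sits at (320,288), midway between the pads at about column 318. That is within 1 mm of the tool axis. I'll go down 2 mm more and close.

```bash
python3 -m handwheel '[{"offset":[0,0,0.002],"spin":0,"grip":0.7},{"offset":[0,0,0.002],"spin":0,"grip":0.5},{"offset":[0,0,0.002],"spin":0,"grip":0.3},{"offset":[0,0,0.002],"spin":0,"grip":0.1},{"offset":[0,0,0.002],"spin":0,"grip":0.0},{"offset":[0,0,0.002],"spin":0,"grip":0.0},{"offset":[0,0,0.002],"spin":0,"grip":0.0},{"offset":[0,0,0.002],"spin":0,"grip":0.0}]'
```

```text
time_s: 5.32
eef_pos: [0.4905, 0.2922, 0.1981]
eef_rot: [0.0, -0.262, 0.965, 0.0]
wrist_force: [-0.5, 0.3, 4.6]
opening: 0.354
```

```bash
python3 -m handwheel '[{"offset":[0,0,-0.01],"spin":0,"grip":0.0},{"offset":[0,0,-0.025],"spin":0,"grip":0.0},{"offset":[0,0,-0.05],"spin":0,"grip":0.0},{"offset":[0,0,-0.085],"spin":0,"grip":0.0},{"offset":[0,0,-0.12],"spin":0,"grip":0.0},{"offset":[0,0,-0.16],"spin":0,"grip":0.0},{"offset":[0,0,-0.19],"spin":0,"grip":0.0},{"offset":[0,0,-0.21],"spin":0,"grip":0.0},{"offset":[0,0,-0.21],"spin":0,"grip":0.0},{"offset":[0,0,-0.21],"spin":0,"grip":0.0}]'
python3 - <<'E'
from h import *
p,W=shot('wrist','wrist3.png');shot('side','side3.png')
o=ctrl.get_obs();print(o['eef_pos'],o['wrist_force'],o['opening'],o['time_s'],o['q'].round(2))
print(totool(o,[.4815,-.272,.4]))
i=cv2.imread('pics/side3.png');cv2.imwrite('pics/side3z.png',cv2.resize(i[20:180,150:350],(750,600),interpolation=cv2.INTER_CUBIC))
E
```

```text
time_s: 6.58
eef_pos: [0.4899, 0.292, 0.4068]
eef_rot: [-0.001, -0.262, 0.965, -0.0]
wrist_force: [-0.1, -0.7, -3.4]
opening: 0.351
[0.48989078 0.29199184 0.40619661] [ 0.28777568  0.01659987 -2.26166691] 0.35364830221030824 6.675 [ 0.33  0.17  1.62 -0.    1.36 -1.77]
[ 0.29212926 -0.48250505  0.00670619]
```

View pics/wrist3.png

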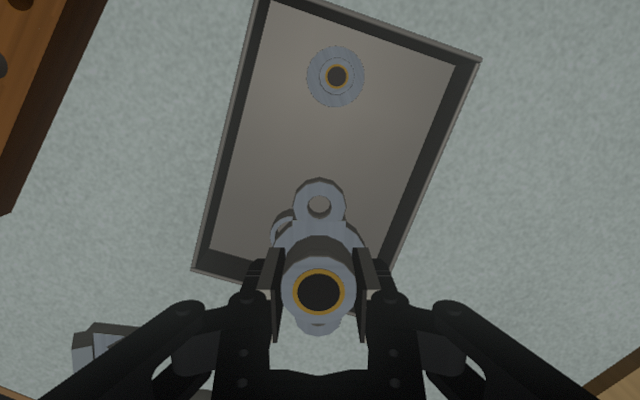

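View pics/side3z.png

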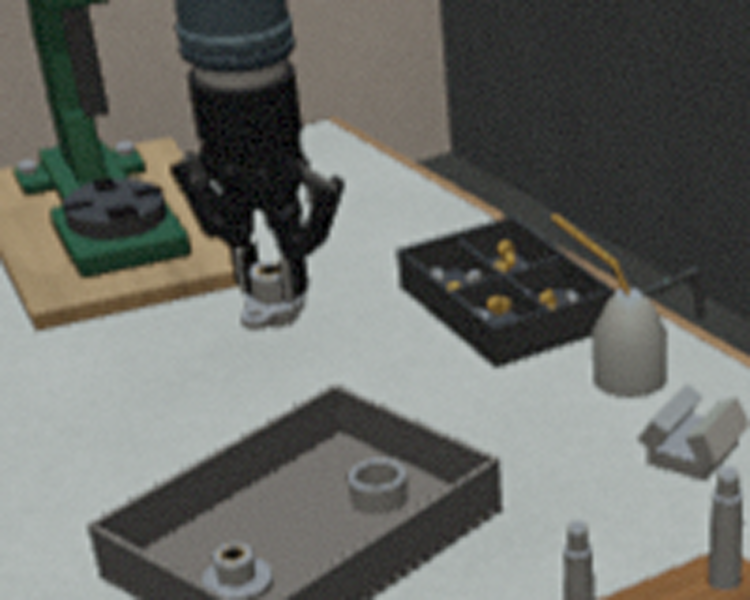

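The bush is held upright and the sleeve and round bush are still in place. Boss top is at (319,291) and the front hole at (319,204). Next I'll carry it over, stopping just past the housing so the wrist camera can see the studs.

```bash
python3 -m handwheel '[{"offset":[0.01,-0.02,0],"spin":4,"grip":0},{"offset":[0.03,-0.055,0],"spin":12,"grip":0},{"offset":[0.055,-0.1,0],"spin":21,"grip":0},{"offset":[0.083,-0.145,0],"spin":30,"grip":0},{"offset":[0.11,-0.19,0],"spin":39,"grip":0},{"offset":[0.137,-0.237,0],"spin":48,"grip":0},{"offset":[0.164,-0.284,0],"spin":57,"grip":0},{"offset":[0.191,-0.33,0],"spin":66,"grip":0},{"offset":[0.218,-0.377,0],"spin":75,"grip":0},{"offset":[0.245,-0.424,0],"spin":84,"grip":0},{"offset":[0.272,-0.471,0],"spin":93,"grip":0},{"offset":[0.297,-0.515,0],"spin":101,"grip":0},{"offset":[0.317,-0.55,0],"spin":108,"grip":0},{"offset":[0.328,-0.568,0],"spin":112,"grip":0},{"offset":[0.332,-0.575,0],"spin":113,"grip":0},{"offset":[0.332,-0.575,0],"spin":113,"grip":0},{"offset":[0.332,-0.575,0],"spin":113,"grip":0},{"offset":[0.332,-0.575,0],"spin":113,"grip":0}]'
python3 - <<'E'
from h import *
p,W=shot('wrist','wrist4.png')
o=ctrl.get_obs();print(o['eef_pos'],o['wrist_force'],o['opening'],o['time_s'],o['q'].round(2))
for d in landmark_of(p,'housing_bore')[:2]: print(np.round(d['uv'],1),round(d['confidence'],2),at_z(p,W,d['uv'],.0445).round(4))
E
```

```text
time_s: 8.93
eef_pos: [0.4946, -0.3708, 0.4078]
eef_rot: [0.0, 0.66, 0.751, 0.0]
wrist_force: [0.3, -0.4, -2.6]
opening: 0.358
[ 0.49455459 -0.37096146  0.40790288] [ 0.08330452 -0.45156488 -3.31123081] 0.35210086097805887 8.975 [-0.84  0.27  1.49  0.    1.38 -0.96]
[321.7  60.5] 0.9 [ 0.4849 -0.2701  0.0445]
```

View pics/wrist4.png

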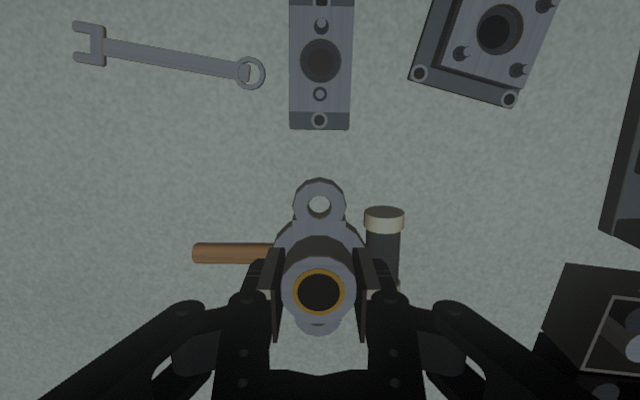

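Run:
```python
import cv2
i=cv2.imread('pics/wrist4.png');cv2.imwrite('pics/w4z.png',cv2.resize(i[0:140,260:380],(514,600),interpolation=cv2.INTER_CUBIC))
cv2.imwrite('pics/w4b.png',cv2.resize(i[170:345,245:395],(514,600),interpolation=cv2.INTER_CUBIC))
```

```text
(no output)
```

View pics/w4z.png

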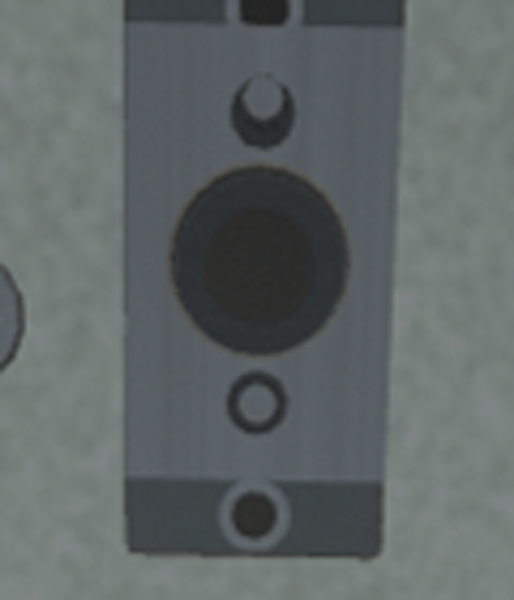

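View pics/w4b.png

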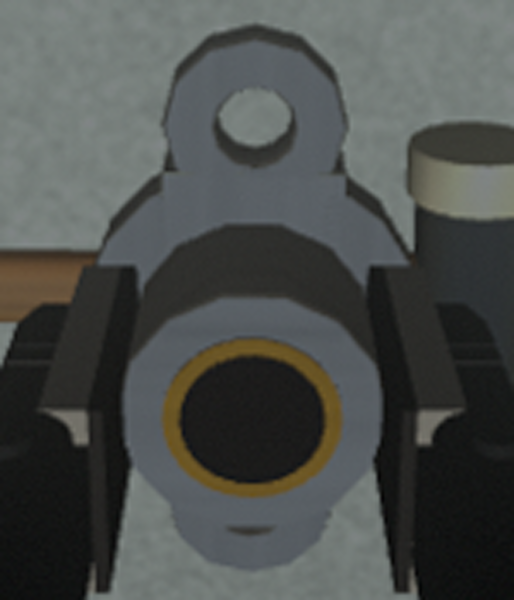

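Run:
```python
from h import *
p,W=shot('wrist');o=ctrl.get_obs();T=T_tool(o);z0=o['eef_pos'][2]
f=lambda u,v:((u+.5)/4.283+260-.5,(v+.5)/4.283-.5)
b=lambda u,v:((u+.5)/3.427+245-.5,(v+.5)/3.427+170-.5)
def g(n,uv,z):
    X=at_z(p,W,uv,z);t=totool(o,X);print(n,X.round(4),t.round(4));return t
a=g('studU',f(264,98),.0625);c=g('studL',f(257,404),.0625);print((a+c)/2,np.linalg.norm(a-c),np.degrees(np.arctan2((a-c)[1],(a-c)[0])))
g('bore',f(260,260),.0445)
g('fh far',f(264,8),.012);g('fh near',f(255,515),.012)
# bush; world heights relative: TCP - .152 (boss top) , -.174 flange top
h=g('hole',b(255,127),z0-.174);k=g('boss',b(252,418),z0-.152);g('bosssides L',b(123,418),z0-.152);g('R',b(383,418),z0-.152)
g('flange tip far',b(255,30),z0-.174);g('flange tip near',b(252,569),z0-.174)
print(o['eef_pos'],T[:3,:3].round(3).tolist())
```

```text
studU [ 0.4808 -0.2432  0.0625] [0.1288 0.0028 0.3454]
studL [ 0.4868 -0.2989  0.0625] [0.0729 0.0017 0.3454]
[0.10084289 0.00224435 0.34540925] 0.055981650379576434 1.1881355363658144
bore [ 0.4837 -0.2705  0.0445] [0.1014 0.0023 0.3634]
fh far [ 0.4777 -0.2171  0.012 ] [0.1551 0.0031 0.3959]
fh near [ 0.49   -0.3246  0.012 ] [0.0469 0.0014 0.3959]
hole [ 0.4919 -0.3438  0.2339] [0.0276 0.0009 0.174 ]
boss [ 0.4952 -0.3719  0.2559] [-0.0007  0.0006  0.152 ]
bosssides L [ 0.4804 -0.3739  0.2559] [-0.0007 -0.0144  0.152 ]
R [ 0.5103 -0.3699  0.2559] [-0.0007  0.0158  0.152 ]
flange tip far [ 0.4902 -0.3313  0.2339] [0.0402 0.0009 0.174 ]
flange tip near [ 0.5003 -0.4102  0.2339] [-0.0393  0.0007  0.174 ]
[ 0.49447983 -0.37125267  0.40793244] [[-0.129, 0.992, 0.0], [0.992, 0.129, -0.0], [-0.0, 0.0, -1.0]]
```

```bash
python3 -m handwheel '[{"offset":[0.02,0.0005,0],"spin":0.5,"grip":0},{"offset":[0.05,0.001,0],"spin":1,"grip":0},{"offset":[0.08,0.0015,0],"spin":1,"grip":0},{"offset":[0.101,0.0015,0],"spin":1,"grip":0},{"offset":[0.101,0.0015,0.03],"spin":1,"grip":0},{"offset":[0.101,0.0015,0.07],"spin":1,"grip":0},{"offset":[0.101,0.0015,0.1],"spin":1,"grip":0},{"offset":[0.101,0.0015,0.12],"spin":1,"grip":0},{"offset":[0.101,0.0015,0.12],"spin":1,"grip":0},{"offset":[0.101,0.0015,0.12],"spin":1,"grip":0},{"offset":[0.101,0.0015,0.12],"spin":1,"grip":0}]'
python3 - <<'E'
from h import *
p,W=shot('wrist','wrist5.png');s,Ws=shot('side','side5.png');shot('top','top5.png')
o=ctrl.get_obs();print(o['eef_pos'],o['wrist_force'],o['opening'],o['time_s'])
i=cv2.imread('pics/side5.png');cv2.imwrite('pics/side5z.png',cv2.resize(i[170:320,260:420],(640,600),interpolation=cv2.INTER_CUBIC))
i=cv2.imread('pics/wrist5.png');cv2.imwrite('pics/w5z.png',cv2.resize(i[150:350,220:420],(600,600),interpolation=cv2.INTER_CUBIC))
E
```

```text
time_s: 10.45
eef_pos: [0.4833, -0.2717, 0.2892]
eef_rot: [0.001, 0.667, 0.745, -0.0]
wrist_force: [-0.4, -0.5, -1.4]
opening: 0.353
[ 0.48307503 -0.27159398  0.28857528] [ 0.00696017 -0.42519569 -1.97804709] 0.3491269736422901 10.6
```

View pics/w5z.png

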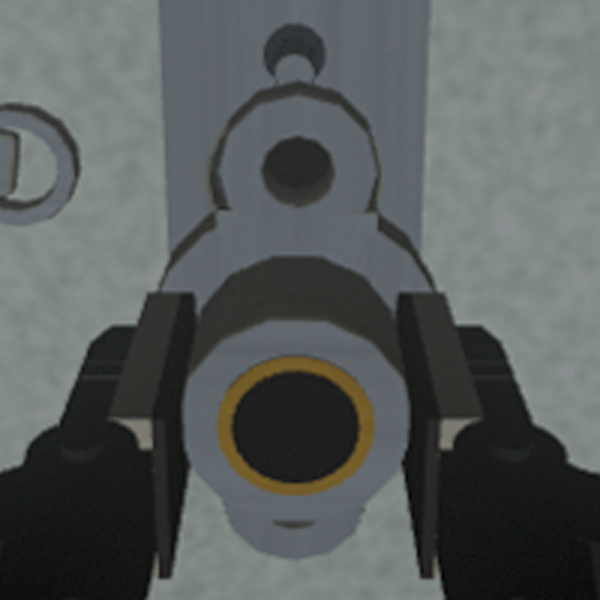

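View pics/side5z.png

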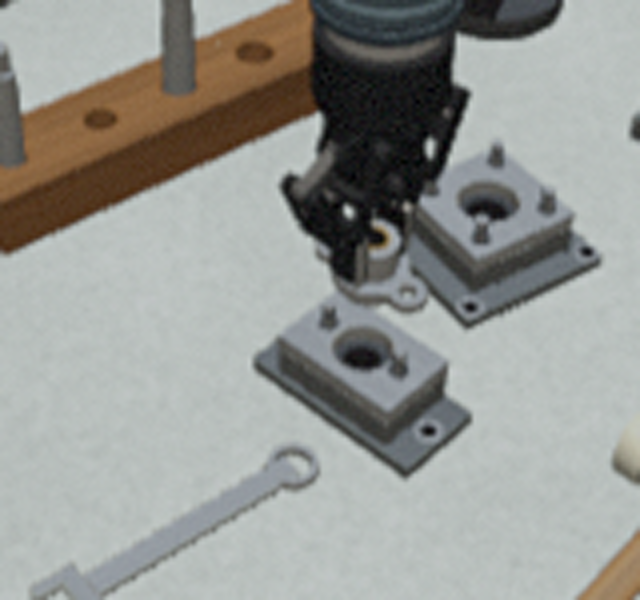

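```bash
python3 -m handwheel '[{"offset":[0,0,0.01],"spin":0,"grip":0},{"offset":[0,0,0.02],"spin":0,"grip":0},{"offset":[0,0,0.028],"spin":0,"grip":0},{"offset":[0,0,0.0325],"spin":0,"grip":0},{"offset":[0,0,0.0325],"spin":0,"grip":0},{"offset":[0,0,0.0325],"spin":0,"grip":0},{"offset":[0,0,0.0325],"spin":0,"grip":0}]'
python3 - <<'E'
from h import *
p,W=shot('wrist','wrist6.png');s,Ws=shot('side','side6.png');shot('top','top6.png')
o=ctrl.get_obs();print(o['eef_pos'],o['wrist_force'],o['opening'],o['time_s'])
i=cv2.imread('pics/side6.png');cv2.imwrite('pics/side6z.png',cv2.resize(i[210:300,300:396],(800,750),interpolation=cv2.INTER_CUBIC)[:600])
i=cv2.imread('pics/wrist6.png');cv2.imwrite('pics/w6z.png',cv2.resize(i[150:350,220:420],(600,600),interpolation=cv2.INTER_CUBIC))
E
```

```text
time_s: 11.48
eef_pos: [0.483, -0.2716, 0.2556]
eef_rot: [0.0, 0.667, 0.745, -0.0]
wrist_force: [-0.2, 0.4, -2.9]
opening: 0.358
[ 0.48294683 -0.27146593  0.2554519 ] [ 0.58857457 -0.11883559 -2.04916357] 0.35235737339464734 11.625
```

View pics/w6z.png

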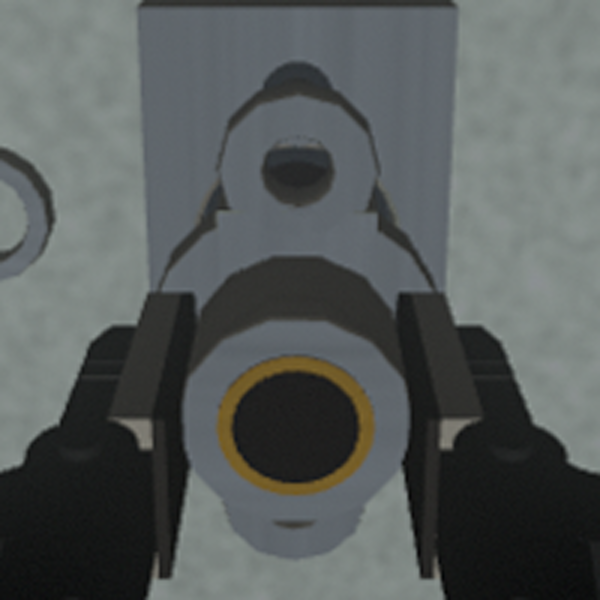

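View pics/side6z.png

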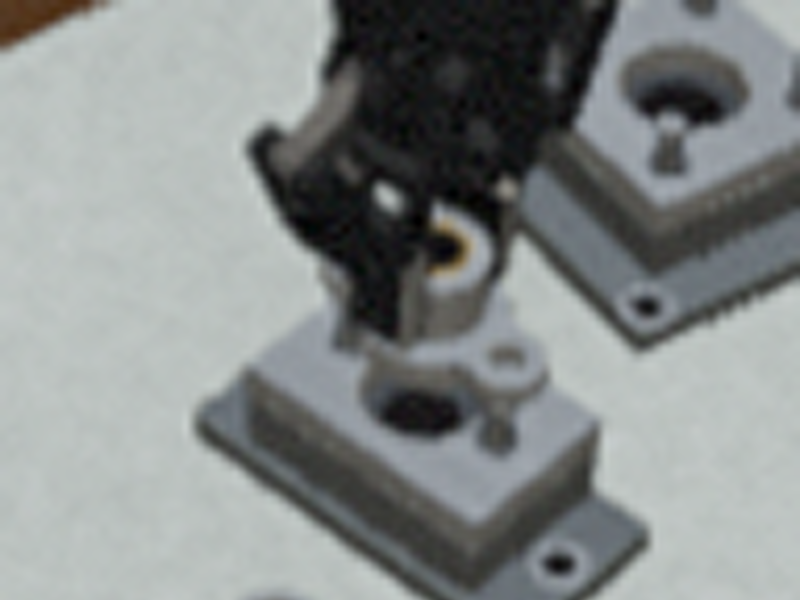

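View pics/top6.png

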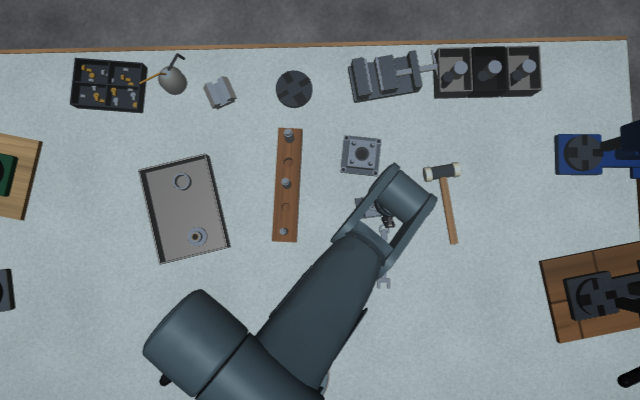

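Run:
```python
from h import *
s,Ws=shot('side');p,W=shot('wrist');o=ctrl.get_obs();T=T_tool(o)
z=lambda q:((q-[300,210]+.5)*8.333-.5).round(1); zw=lambda q:((q-[220,150]+.5)*3-.5).round(1)
c=np.array([.4838,-.2711]);th=np.radians(97+-.7)
for nm,sg in(('near -y',-1),('far +y',1)):
    t=T@np.array([sg*.028,.0008,.174,1]);
    u=np.array([.4838-.003*sg,-.27105+sg*.0278])
    print(nm,'hole side',z(proj(s,Ws,t[:3])),'stud tip side',z(proj(s,Ws,np.append(u,.0625))),'base',z(proj(s,Ws,np.append(u,.0445))))
    print('  wrist hole',zw(proj(p,W,t[:3])),'stud tip',zw(proj(p,W,np.append(u,.0625))),'base',zw(proj(p,W,np.append(u,.0445))),t[:3],u)
print('bore side',z(proj(s,Ws,np.array([.4837,-.2708,.0445]))))
i=cv2.imread('pics/wrist6.png');cv2.imwrite('pics/w6h.png',cv2.convertScaleAbs(cv2.resize(i[165:225,290:350],(600,600),interpolation=cv2.INTER_CUBIC),alpha=1.8))
```

```text
near -y hole side [503.4 349.9] stud tip side [498.8 395.6] base [495.3 438.8]
  wrist hole [296.8 497.7] stud tip [296.6 430.5] base [296.5 378.9] [ 0.48685082 -0.29920647  0.08134895] [ 0.4868  -0.29885]
far +y hole side [354.8 250.7] stud tip side [352.5 296. ] base [350.7 339.1]
  wrist hole [297.5 166.9] stud tip [298.4 128.5] base [298.1 100.2] [ 0.48066043 -0.24354968  0.08133804] [ 0.4808  -0.24325]
bore side [421.2 388. ]
```

View pics/w6h.png

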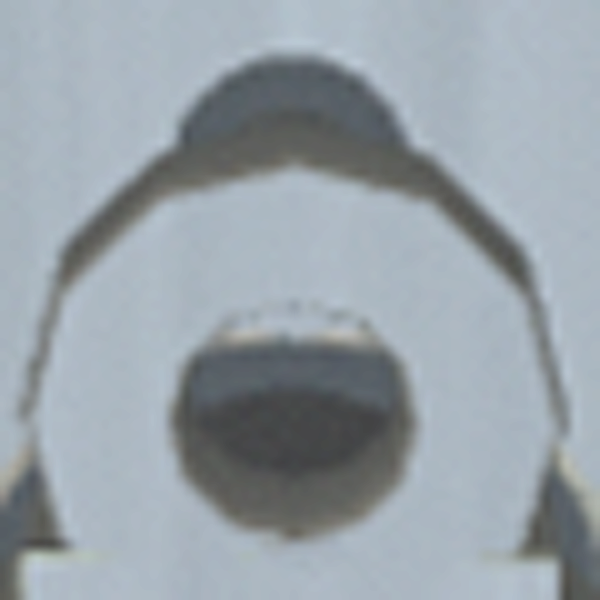

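Run:
```python
from h import *
p,W=shot('wrist');o=ctrl.get_obs()
g=cv2.imread('pics/wrist6.png',0).astype(float)
print('col profile', g[135:180,275:290].mean(1).round(0).tolist())
print('row170 x', [round(x) for x in g[160:166,262:276].mean(0)],[round(x) for x in g[160:166,362:376].mean(0)])
for r in (150,150.5,151,152): print(r,totool(o,at_z(p,W,(318,r),.0445)).round(4))
f=lambda u,v:((u+.5)/4.283+260-.5,(v+.5)/4.283-.5)
i=cv2.imread('pics/side6.png');
cv2.imwrite('pics/side6y.png',cv2.convertScaleAbs(cv2.resize(i[235:275,340:380],(600,600),interpolation=cv2.INTER_CUBIC),alpha=1.3))
```

```text
col profile [73.0, 72.0, 73.0, 73.0, 73.0, 73.0, 73.0, 74.0, 63.0, 48.0, 44.0, 45.0, 45.0, 49.0, 53.0, 53.0, 51.0, 79.0, 98.0, 101.0, 100.0, 100.0, 100.0, 100.0, 100.0, 100.0, 100.0, 100.0, 100.0, 100.0, 100.0, 100.0, 100.0, 100.0, 100.0, 99.0, 100.0, 100.0, 100.0, 100.0, 100.0, 100.0, 100.0, 99.0, 99.0]
row170 x [134, 133, 134, 126, 104, 99, 100, 100, 100, 100, 100, 100, 100, 99] [100, 101, 102, 102, 102, 102, 102, 102, 101, 103, 117, 135, 135, 136]
150 [0.046  0.0004 0.2108]
150.5 [0.0458 0.0004 0.2108]
151 [0.0455 0.0004 0.2108]
152 [0.045  0.0004 0.2108]
```

View pics/side6y.png

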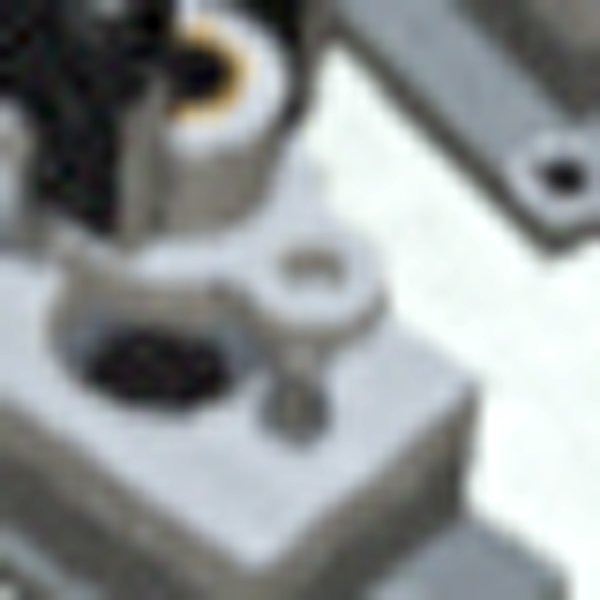

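View pics/wrist6.png

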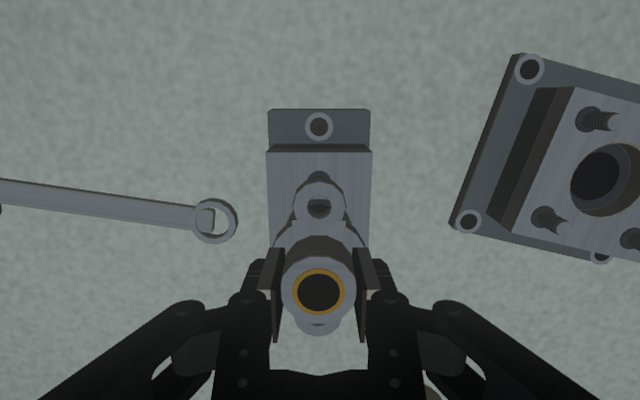

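Two independent cues agree that the bush is about 1 mm short along the stud line. The housing's top-face edge at row 152 puts its centre at tool x +1.2 mm, and the side view leans the same way. I'll trim by 1 mm.

```bash
python3 -m handwheel '[{"offset":[0.001,0,0],"spin":0,"grip":0},{"offset":[0.001,0,0],"spin":0,"grip":0},{"offset":[0.001,0,0],"spin":0,"grip":0},{"offset":[0.001,0,0],"spin":0,"grip":0},{"offset":[0.001,0,0],"spin":0,"grip":0},{"offset":[0.001,0,0],"spin":0,"grip":0}]'
python3 - <<'E'
from h import *
p,W=shot('wrist','wrist7.png');o=ctrl.get_obs()
print(o['eef_pos'],o['wrist_force'],o['opening'],o['time_s'],np.abs(o['dq']).max())
g=cv2.imread('pics/wrist7.png',0).astype(float);q=g[148:156,275:290].mean(1);print(q.round(0))
s,_=shot('side','side7.png')
i=cv2.imread('pics/side7.png');cv2.imwrite('pics/side7z.png',cv2.resize(i[170:320,260:420],(640,600),interpolation=cv2.INTER_CUBIC))
E
```

```text
time_s: 12.52
eef_pos: [0.4828, -0.2704, 0.2552]
eef_rot: [-0.0, 0.667, 0.745, -0.0]
wrist_force: [-0.7, 0.5, -2.6]
opening: 0.352
[ 0.48278558 -0.27045815  0.25518805] [-0.12943688 -0.23841796 -2.33268205] 0.352574733821941 12.575 0.0013295080438088156
[45. 45. 44. 51. 53. 52. 58. 92.]
```

View pics/side7z.png

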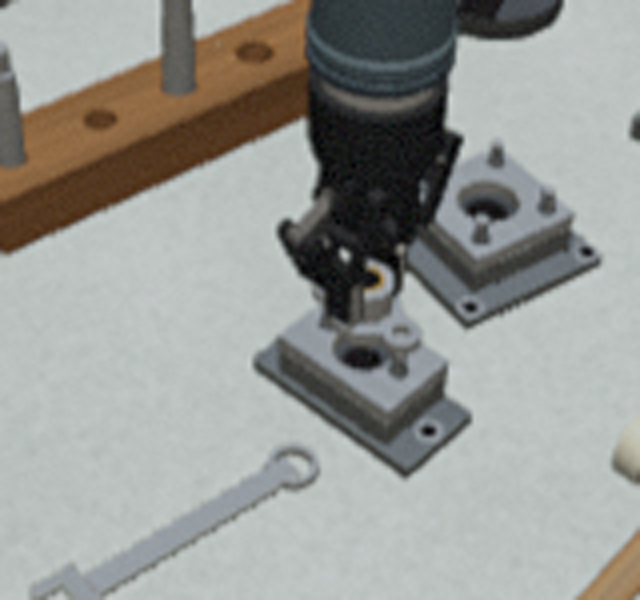

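The bush is hanging over the two-stud housing with its near hole (402,332) above the stud (399,365). It touches nothing and the arm is still.

```bash
python3 -c "
from bench import ctrl
print(ctrl.hand_in())"
```

```text
the job is handed in; nothing more can be done
None
```

I took the oval two-hole bush out of the bin and carried it over the mandrels with its underside about 5 cm above their tops. I stopped it over the two-stud housing and handed the job in still gripping it, at about 12.6 s on the robot's clock.

**Last checks**
- **Height:** the flange underside is at about z = 0.072 m, roughly 10 mm above the stud tips. This comes from the measured wrist height and the bush's known size.
- **Contact:** wrist force is about 2.3 N, which is the bush's own weight, so it is touching nothing.
- **Stillness and grip:** the arm is motionless and the grip opening is steady at 0.35.
- **Alignment:** the flange is within about half a degree of the stud line, and the bush is centred on the bore to within about 1 mm by my estimate.
- **Other items:** the last pictures show the other bin parts, the mandrels, both housings, the spanner and the mallet where they were, apart from spots hidden by the arm.

**Where measurements disagreed:** along the stud line, my first measurement of the studs and bore put the bush within about 1 mm of centre. The housing's edge in the wrist view and the side camera both suggested it was about 1 mm short, so I moved it 1 mm that way. The hole clearance is only 1 mm all round and the camera calibration is good to about 2 mm, so check the centring along that line most closely.

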